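Count to the third gap of the inspection rack and push the carrier in

ROBOT

A 6-joint arm with a two-finger parallel gripper is mounted at the origin on the work surface. World frame = base frame: x ahead of the robot, y to its left, z up, the work surface at z = 0. Lengths are in m, angles in rad, forces in N, time in s.
With the tool pointing down it reaches from about 0.25 to 0.8 m from the base axis. Payload 8.5 kg.
Tool frame: the origin (TCP) lies on the mounting face of the last link; the fingertips stand 173 mm ahead of it and the grasp point (between the pads) lies 155 mm ahead of it (manip.hold_point_z is the distance from the TCP to the grasp point, in m); z points along the fingers, y is the line along which they close (so a half turn about z gives the same grasp; the last joint's range is limited). The gripper opens to 85 mm and grips with 20 to 120 N. Pads are 22 mm wide; open, the fingers measure 114 mm over their backs; the gripper's body (76 mm by 85 mm) begins 54 mm behind the grasp point. The pads swing forward as they close: fully open they stand 13 mm farther back than shut.
Start: joints at [-1.122, 0.238, -0.013, 1.319, 0, 1.571], TCP at [0.228, -0.473, 0.405] pointing down, gripper open.
Joint ranges: [-2.66, 2.66], [-1.03, 1.9], [-1.14, 1.46], [-1.82, 2.27], [-1.45, 1.34], [-3.14, 3.14]. Speed limits (rad/s): [2.22, 2.22, 2.79, 3.14, 3.14, 3.14].

INTERFACE

Orientations are given as a rotation vector (axis times angle).
In Python, from bench import manip gives the robot as it stands. The module is installed in compiled form; this text tells all that it offers.
- The arm moves only by the tool drive_tool, never from a script. Its argument "increments" is a list of rows, each a list of 3 entries, a list of its own where there are three numbers: the closure, from 0 (fully open) to 1 (shut), then the shift along the tool's x, y, z in m, then the turn, a rotation vector about the tool's x, y, z in rad. In form: [[hand, [x, y, z], [rx, ry, rz]], ...]. A call has 1 to 8 rows; each row shifts and turns the commanded pose from where the row before left it, along the tool's axes as they then stand; what a row does not reach is not made up. A row lasts 1/10 s, in which the tool goes at most 50 mm and 8.59 degrees, less where a joint would pass 70% of its speed; a pose out of reach is approached as far as the arm can. A call is refused whole if a number of a shift passes 0.05 or a number of a turn 0.15, either way. A call with a gripper value outside its range is refused whole. The fingers move at their own pace and stop on an object; "squeeze" is the grip in N (left out, the last holds). Time passes only in rows, so rows that do not move let the fingers close. It gives the time, the measured TCP pose, the force, the opening and the grip force at its end, in the units of the state.
- manip.get_state(): the state, without advancing time (a new reading comes with each control period).
- manip.read_camera(name): name is "scene" or "top"; returns the picture (400x640x3 uint8, red, green, blue); there is no depth.
- manip.camera_model(name): a dict with "fx", "fy", "cx", "cy" (pixels), "R" (3x3) and "t" (3): a world point X has camera coordinates R X + t. Camera axes: x right, y down, z forward; pixel columns grow to the right and rows downward; lengths in m; the calibration is good to about 2 mm. A picture is of the moment at which its call begins. camera_model takes no time and is no camera call.
- manip.finish_job(): hands the job in; it is judged then, once.
The state is a dict: "time_s": time; "q": joint angles; "dq": joint speeds; "tau": joint torques, N m; "ee_pos": TCP position; "orientation": TCP orientation; "force": force on the tool from outside, world axes, zero at the start; "wrist_torque": the same for the moment, N m; "finger_gap": finger opening in m; "grip_force": force on a finger pad.
Only numpy, scipy, OpenCV 4.12 (cv2) and the standard library are available. Lean on these libraries where they do the work, as an engineer would, in place of code of your own. Each camera call takes 0.05 s, during which the arm holds its last target. There are 200 camera calls.

TASK

Beginning at the end of the grey divider rack that has the round steel post behind it, run a closed fingertip along the top edges of the walls, touching the end wall and then the next two walls in turn, so as to count off the gaps. Then push the loose black carrier that lies in front of the rack into the third gap from that end, fully home against the back wall. Slide it on the bench without lifting it, and leave the stored carriers, the jar and the brush where they are.

Things in the scene. Friction and masses are not known exactly. Their poses are not given: they have to be found in the camera images.
- rack: grey plastic divider rack fixed on the bench, 344 mm long (y), 64 deep (x), 30 high, without floor. Seven walls (wall0 to wall6, pitch 56 mm) form six gaps 48 mm wide, open above and at the front (-x, to the robot), closed by a 6 mm back wall with inner face at x +28 mm. Origin on the bench, midway along; x points into the gaps. Place and yaw vary
- wall0: divider wall number 0 of the rack, counted from the rack's -y end (an end wall), at rack y = -168 mm; 8 mm thick, 30 mm high, 58 mm long along rack x (from -30, a rounded free nose, to +28 mm where it meets the back wall). Origin on the bench, axes as the rack's
- wall1: divider wall number 1 of the rack, counted from the rack's -y end, at rack y = -112 mm; 8 mm thick, 30 mm high, 58 mm long along rack x (from -30, a rounded free nose, to +28 mm where it meets the back wall). Origin on the bench, axes as the rack's
- wall2: divider wall number 2 of the rack, counted from the rack's -y end, at rack y = -56 mm; 8 mm thick, 30 mm high, 58 mm long along rack x (from -30, a rounded free nose, to +28 mm where it meets the back wall). Origin on the bench, axes as the rack's
- wall3: divider wall number 3 of the rack, counted from the rack's -y end, at rack y = 0 mm; 8 mm thick, 30 mm high, 58 mm long along rack x (from -30, a rounded free nose, to +28 mm where it meets the back wall). Origin on the bench, axes as the rack's
- wall4: divider wall number 4 of the rack, counted from the rack's -y end, at rack y = 56 mm; 8 mm thick, 30 mm high, 58 mm long along rack x (from -30, a rounded free nose, to +28 mm where it meets the back wall). Origin on the bench, axes as the rack's
- wall5: divider wall number 5 of the rack, counted from the rack's -y end, at rack y = 112 mm; 8 mm thick, 30 mm high, 58 mm long along rack x (from -30, a rounded free nose, to +28 mm where it meets the back wall). Origin on the bench, axes as the rack's
- wall6: divider wall number 6 of the rack, counted from the rack's -y end (an end wall), at rack y = 168 mm; 8 mm thick, 30 mm high, 58 mm long along rack x (from -30, a rounded free nose, to +28 mm where it meets the back wall). Origin on the bench, axes as the rack's
- gap_a (a point): point on the bench in the middle of the gap between wall2 and wall3 (rack x 0, y -28 mm), axes as the rack's; it is the third gap when the post is at the wall0 end. A carrier pushed home has its origin here (rack x = 0)
- gap_b (a point): the same for the gap between wall3 and wall4 (rack x 0, y +28 mm); it is the third gap when the post is at the wall6 end
- post: round upright steel post, 22 mm diameter, 45 mm high, fixed on the bench behind the back wall at one end of the rack (rack x = +55, y = +168 or -168 mm): it marks the end from which the gaps are counted. Origin at the centre of its foot
- foot: low square steel block 22 x 22 x 14 mm fixed behind the other end of the rack (rack x = +55 mm). Origin at the centre of its underside
- carrier: the loose carrier to push: black block 56 mm long (x), 40 wide (y), 18 high (24 with two yellow coil formers on top), 80 to 160 g. It lies on the bench before the rack, 20 to 40 mm off the wall noses, x roughly along rack x. Origin: centre of its underside. Slides under 1 to 2 N; has 4 mm room each side in a gap; when home its rear end is about level with the wall noses
- stored1: a like carrier already standing home in the gap between wall0 and wall1 (lower than the walls); leave it
- stored2: a like carrier already standing home in the gap between wall4 and wall5; leave it
- jar: amber jar with black cap, 56 mm diameter, 75 mm high, standing on the bench to the left; origin under its centre; leave it
- brush: white cleaning brush, 170 mm long, lying on the bench to the right, origin at its middle; leave it
Not all that is in view belongs to the job. Leave any turquoise look-alike of the carrier alone.

How it is judged:
By the outcome, as a careful person would: the job done as asked, in the order asked, and still so for the second after the job is handed in, with the robot touching nothing.
It also fails if it takes over 64 s, if anything falls off the work surface, if the arm or the gripper's body presses on something with over 40 N, if the wrist force passes 120 N, or if a joint passes its speed limit or range.

## Working session

There is one attempt and no reset: what is moved stays moved. The work goes in short steps, Python scripts to look and compute and a tool call to move; the robot and the scene stay as the last step left them, time stands still between calls to the robot, and variables do not carry over. Pictures are saved under pics/ and viewed, at most 10 in all, crops included, and the job is handed in when it is done.

Besides the shell and the picture viewer there is one more tool, called after ">>>" in YAML: its name, and indented under it one key for each argument. drive_tool: Moves the arm, as the interface text tells. Its arguments: {"type":"object","properties":{"increments":{"type":"array","items":{"type":"array"}},"squeeze":{"type":"number"}},"required":["increments"]}

```bash
mkdir -p pics; python3 - <<'E'
from bench import manip
import cv2
s=manip.get_state(); print(s)
for n in("scene","top"):
    cv2.imwrite(f"pics/{n}0.png",manip.read_camera(n)[:,:,::-1]); print(n,manip.camera_model(n))
E
```

```text
{'time_s': 0.0, 'q': array([-1.12197413e+00,  2.38779381e-01, -1.42988221e-02,  1.31920427e+00,
        2.20829568e-05,  1.57080862e+00]), 'dq': array([ 0.00192443,  0.00110636, -0.00096185, -0.00243717,  0.00093541,
        0.00110708]), 'tau': array([-6.11768264e-04, -5.38783336e+01,  3.46432722e+01,  1.84801879e-02,
       -6.31609555e-05,  7.52140323e-06]), 'ee_pos': array([ 0.22772303, -0.47283683,  0.40406083]), 'orientation': array([-3.06140517e+00, -6.98763359e-01,  4.85456584e-04]), 'force': array([ 0.78538103, -0.36001785, -0.47470359]), 'wrist_torque': array([ 0.02722423, -0.01800674, -0.01002757]), 'grip_force': 0.0, 'finger_gap': 0.08540523213817149}
scene {'fx': 399.52198918662117, 'fy': 399.52198918662117, 'cx': 321.52172175385135, 'cy': 196.08501013180566, 'R': array([[-0.71644844,  0.69763822,  0.00159301],
       [ 0.50297761,  0.5181189 , -0.69178489],
       [-0.48344095, -0.49482696, -0.72210189]]), 't': array([ 0.38947826, -0.25044074,  1.17912856])}
top {'fx': 457.6195719448185, 'fy': 457.6195719448185, 'cx': 313.6955598249098, 'cy': 203.38645580642617, 'R': array([[-0.01739889, -0.99984333, -0.00325595],
       [-0.99747832,  0.01758165, -0.06875964],
       [ 0.06880611,  0.0020514 , -0.99762794]]), 't': array([0.02367209, 0.58083431, 1.27731987])}
```

View pics/top0.png

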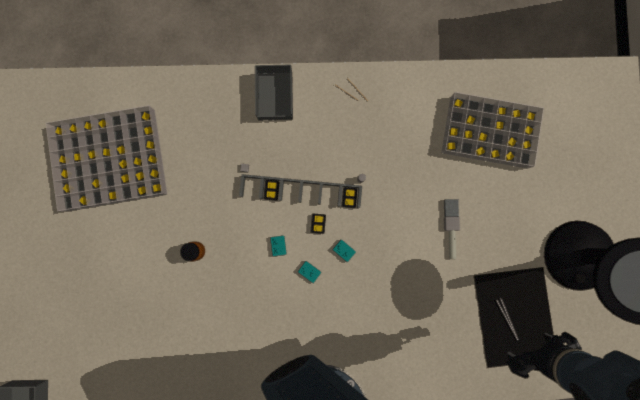

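View pics/scene0.png

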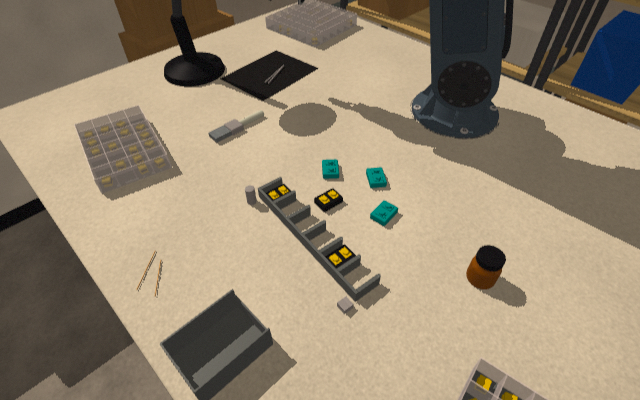

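The top view shows the rack along (245,178)–(362,200). The round post is at (361,178), at the right (-y) end, and the square foot is at (243,168). Candidates for the carrier:
- Black and yellow block in front of the rack at (318,223). This is the one.
- Stored carriers in the gaps at (272,190) and (350,197).
- Turquoise look-alikes at (277,246), (344,250) and (308,272).

I'll check the choice in a close crop.

```bash
python3 - <<'E'
import cv2
a=cv2.imread("pics/top0.png")[155:265,230:380]
cv2.imwrite("pics/crop0.png",cv2.resize(a,None,fx=5.3333,fy=5.3333,interpolation=cv2.INTER_CUBIC))
E
```

```text
(no output)
```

View pics/crop0.png

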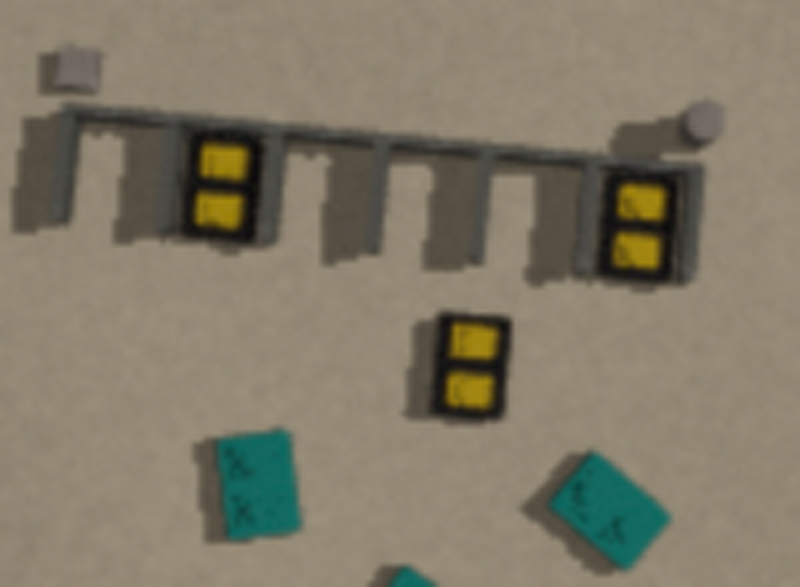

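The crop shows a black carrier with two yellow formers at crop (473,366). The target gap, between wall2 at (483,~210) and wall3 at (380,~200), lies slightly to its left. Next I'll fit the poses.

```bash
cat > h.py <<'E'
import numpy as np
from bench import manip
from scipy.optimize import least_squares
def ray(n,uv,z):
    c=manip.camera_model(n);d=np.array([(uv[0]-c['cx'])/c['fx'],(uv[1]-c['cy'])/c['fy'],1])
    o=-c['R'].T@c['t'];d=c['R'].T@d
    return o+d*(z-o[2])/d[2]
def proj(n,X):
    c=manip.camera_model(n);p=c['R']@np.asarray(X)+c['t'];return np.array([c['fx']*p[0]/p[2]+c['cx'],c['fy']*p[1]/p[2]+c['cy']])
def crop(u,v): return (u/5.3333-.5+.09+230, v/5.3333-.5+.09+155)
def fit(P,L):
    def f(p):
        c,s=np.cos(p[2]),np.sin(p[2]);R=np.array([[c,-s],[s,c]]);return (L@R.T+p[:2]-P).ravel()
    r=least_squares(f,[.5,0,0]);return r.x,np.abs(r.fun).max()
E
python3 - <<'E'
from h import *
W=[(65,104,34,172),(703,163,34,-172),(62,223,-30,168),(375,254,-30,0),(478,266,-30,-56),(690,283,-30,-168),(583,278,-30,-112)]
P=np.array([ray('top',crop(u,v),.03)[:2] for u,v,_,_ in W]);L=np.array([w[2:] for w in W])/1e3
x,e=fit(P,L);print('rack',x,e)
C=[(440,313,28,20),(512,318,28,-20),(502,420,-28,-20),(432,414,-28,20)]
P=np.array([ray('top',crop(u,v),.018)[:2] for u,v,_,_ in C]);L=np.array([w[2:] for w in C])/1e3
k,e=fit(P,L);print('carrier',k,e)
c,s=np.cos(x[2]),np.sin(x[2]);R=np.array([[c,-s],[s,c]])
print('carrier in rack',R.T@(k[:2]-x[:2]))
for n,a,z in[('post',(.055,-.168),.045),('w0mid',(0,-.168),.03),('w1',(0,-.112),.03),('w2',(0,-.056),.03),('gapa',(0,-.028),0),('w6nose',(-.03,.168),.03)]:
    X=[*(R@a+x[:2]),z];print(n,X,proj('scene',X),proj('top',X))
E
```

```text
rack [ 0.61408502  0.04969686 -0.11307693] 0.003108054105210409
carrier [ 0.52473251  0.00230667 -0.10260326] 0.0013811831341001314
carrier in rack [-0.08343455 -0.05716973]
post [np.float64(0.6497773027433348), np.float64(-0.1234362098085327), 0.045] [249.04862805 187.72322485] [362.30628557 177.37862764]
w0mid [np.float64(0.595128554007372), np.float64(-0.11723022385998255), 0.03] [270.43316972 182.04774927] [360.03368524 197.37625254]
w1 [np.float64(0.6014473760640776), np.float64(-0.06158786151063859), 0.03] [283.96156312 195.822475  ] [340.21850493 195.48796042]
w2 [np.float64(0.6077661981207831), np.float64(-0.005945499161294623), 0.03] [298.44498449 210.56961838] [320.42019856 193.60127631]
gapa [np.float64(0.610925609149136), np.float64(0.02187568201337736), 0] [306.43840106 227.28648508] [310.63311137 193.61734115]
w6nose [np.float64(0.6032330779461713), np.float64(0.22000903348074494), 0.03] [380.01529466 273.25280626] [240.26348044 196.6172651 ]
```

The rack fit is good to about 3 mm, and the post reprojects within 1 px or so. The post is at wall0, so the third gap is gap_a. I'll turn the tool to the rack's yaw and close the fingers.

>>> drive_tool:
  increments:
    - [1,[0,0,0],[0,0,0.14]]
    - [1,[0,0,0],[0,0,0.14]]
    - [1,[0,0,0],[0,0,0.14]]
    - [1,[0,0,0],[0,0,0.142]]
    - [1,[0,0,0],[0,0,0]]
    - [1,[0,0,0],[0,0,0]]
  squeeze: 20

```text
time_s: 0.7
ee_pos: [0.2278, -0.4729, 0.4044]
orientation: [-3.136, 0.171, 0.0]
force: [-1.0, -0.3, 0.5]
finger_gap: 0.0005
grip_force: 0.0
```

```bash
cat >> h.py <<'E'
from scipy.spatial.transform import Rotation
RK=np.array([.6141,.0497,-.1131])
def to_rack(p):
    c,s=np.cos(RK[2]),np.sin(RK[2]);return np.array([[c,s],[-s,c]])@(np.asarray(p)[:2]-RK[:2])
def where():
    s=manip.get_state();M=Rotation.from_rotvec(s['orientation']).as_matrix()
    tip=s['ee_pos']+.173*M[:,2]
    print('t',round(s['time_s'],2),'tip rack',to_rack(tip).round(4),'tipz',tip[2].round(4),'yaw',np.arctan2(M[1,0],M[0,0]).round(4),'tilt',M[:2,2].round(4),'F',s['force'].round(1),'gap',round(s['finger_gap'],4))
E
python3 -c "
from h import *
where()"
```

```text
t 0.7 tip rack [-0.3249 -0.5628] tipz 0.2314 yaw -0.109 tilt [-0.0003  0.0006] F [-1.  -0.3  0.5] gap 0.0005
```

>>> drive_tool:
  increments:
    - [1,[0.02,-0.025,0.009],[0,0,0.004]]
    - [1,[0.02,-0.025,0.009],[0,0,0]]
    - [1,[0.02,-0.025,0.009],[0,0,0]]
    - [1,[0.02,-0.025,0.009],[0,0,0]]
    - [1,[0.02,-0.025,0.009],[0,0,0]]
    - [1,[0.02,-0.025,0.009],[0,0,0]]
    - [1,[0.02,-0.025,0.009],[0,0,0]]
    - [1,[0.02,-0.025,0.009],[0,0,0]]

```text
time_s: 1.5
ee_pos: [0.4108, -0.2919, 0.3323]
orientation: [-3.137, 0.178, -0.0]
force: [0.3, 0.1, 0.4]
finger_gap: 0.0
grip_force: 0.0
```

>>> drive_tool:
  increments:
    - [1,[0.02,-0.025,0.01],[0,0,0]]
    - [1,[0.02,-0.025,0.01],[0,0,0]]
    - [1,[0.02,-0.025,0.01],[0,0,0]]
    - [1,[0.02,-0.025,0.01],[0,0,0]]
    - [1,[0.02,-0.025,0.01],[0,0,0]]
    - [1,[0.02,-0.025,0.01],[0,0,0]]
    - [1,[0.02,-0.02,0.01],[0,0,0]]
    - [1,[0,0,0],[0,0,0]]

```text
time_s: 2.3
ee_pos: [0.5707, -0.1384, 0.2611]
orientation: [-3.136, 0.174, 0.001]
force: [0.0, -0.7, 0.1]
finger_gap: -0.0002
grip_force: 0.0
```

```bash
python3 -c "
from h import *
import cv2
where()
cv2.imwrite('pics/s1.png',cv2.resize(manip.read_camera('scene')[110:290,190:430,::-1],None,fx=3.3,fy=3.3))
"
```

```text
t 2.3 tip rack [-0.0221 -0.1917] tipz 0.0881 yaw -0.1106 tilt [-0.0008  0.0009] F [ 0.  -0.7  0.1] gap -0.0002
```

View pics/s1.png

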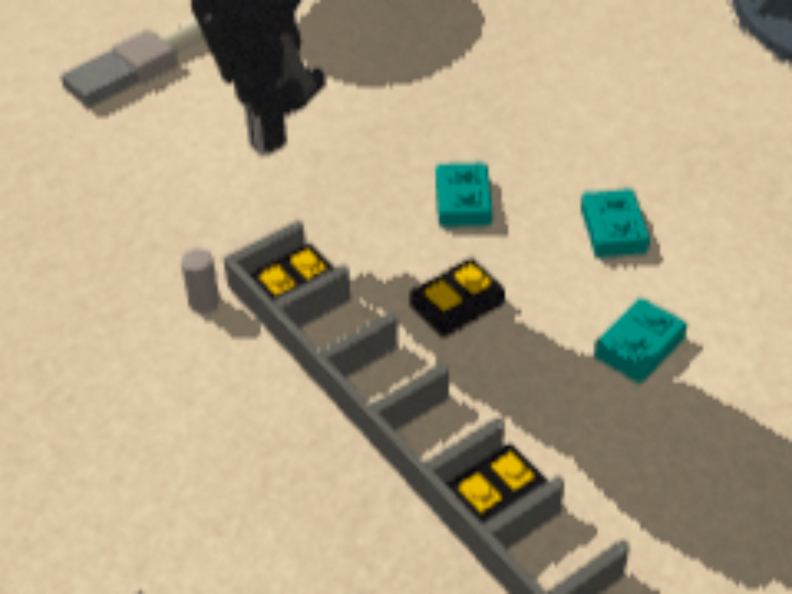

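The fingertip, at crop (265,150), hangs just short of wall0, whose top runs (235,258)–(300,228). The carrier at (457,295) is untouched. I'll go above wall0 and then descend.

>>> drive_tool:
  increments:
    - [1,[0.006,-0.012,0.015],[0,0,0.002]]
    - [1,[0.006,-0.012,0.015],[0,0,0]]
    - [1,[0,0,0.01],[0,0,0]]
    - [1,[0,0,0],[0,0,0]]
    - [1,[0,0,0],[0,0,0]]

```text
time_s: 2.85
ee_pos: [0.5833, -0.1183, 0.2224]
orientation: [-3.136, 0.187, 0.002]
force: [-0.2, -1.0, 0.4]
finger_gap: -0.0002
grip_force: 0.0
```

```bash
python3 -c "
from h import *
where()
"
```

```text
t 2.85 tip rack [-0.0119 -0.1705] tipz 0.0494 yaw -0.1193 tilt [-0.0011  0.0001] F [-0.2 -1.   0.4] gap -0.0002
```

>>> drive_tool:
  increments:
    - [1,[0,-0.002,0.008],[0,0,-0.006]]
    - [1,[0,0,0.006],[0,0,0]]
    - [1,[0,0,0.002],[0,0,0]]
    - [1,[0,0,0.0015],[0,0,0]]
    - [1,[0,0,0.001],[0,0,0]]
    - [1,[0,0,0],[0,0,0]]

```text
time_s: 3.45
ee_pos: [0.5839, -0.1161, 0.2042]
orientation: [-3.137, 0.178, -0.0]
force: [0.5, 0.1, 0.7]
finger_gap: 0.0001
grip_force: 0.0
```

```bash
python3 -c "
from h import *
where()
"
```

```text
t 3.45 tip rack [-0.0113 -0.1682] tipz 0.0312 yaw -0.1132 tilt [0.     0.0001] F [0.5 0.1 0.7] gap 0.0001
```

>>> drive_tool:
  increments:
    - [1,[0,0,0.001],[0,0,0]]
    - [1,[0,0,0.0007],[0,0,0]]
    - [1,[0,0,0],[0,0,0]]

```text
time_s: 3.75
ee_pos: [0.5839, -0.1161, 0.2035]
orientation: [3.136, -0.178, 0.002]
force: [-2.8, 0.6, 8.6]
finger_gap: 0.0001
grip_force: 4.2
```

```bash
python3 -c "
from h import *
where()
"
```

```text
t 3.75 tip rack [-0.0111 -0.1682] tipz 0.0305 yaw -0.1132 tilt [ 0.001  -0.0001] F [-2.8  0.6  8.6] gap 0.0001
```

Wall0 is touched (8.6 N). Lift 6 mm and step one pitch to wall1.

>>> drive_tool:
  increments:
    - [1,[0,0,-0.006],[0,0,0]]
    - [1,[0,-0.019,0],[0,0,0]]
    - [1,[0,-0.019,0],[0,0,0]]
    - [1,[0,-0.018,0],[0,0,0]]
    - [1,[0,0,0.003],[0,0,0]]
    - [1,[0,0,0.002],[0,0,0]]
    - [1,[0,0,0.001],[0,0,0]]
    - [1,[0,0,0],[0,0,0]]

```text
time_s: 4.55
ee_pos: [0.5897, -0.0642, 0.2034]
orientation: [-3.133, 0.17, -0.001]
force: [-3.2, 4.6, 11.7]
finger_gap: -0.0002
grip_force: 5.8
```

```bash
python3 -c "
from h import *
where()
"
```

```text
t 4.55 tip rack [-0.0113 -0.1152] tipz 0.0304 yaw -0.1082 tilt [0.001  0.0041] F [-3.2  4.6 11.7] gap -0.0002
```

Wall1 is touched (11.7 N). On to wall2.

>>> drive_tool:
  increments:
    - [1,[0,0,-0.006],[0,0,0]]
    - [1,[0,-0.019,0],[0,0,0]]
    - [1,[0,-0.019,0],[0,0,0]]
    - [1,[0,-0.018,0],[0,0,0]]
    - [1,[0,0,0.002],[0,0,0]]
    - [1,[0,0,0.003],[0,0,0]]
    - [1,[0,0,0.001],[0,0,0]]
    - [1,[0,0,0],[0,0,0]]

```text
time_s: 5.35
ee_pos: [0.5927, -0.0367, 0.2026]
orientation: [-3.117, 0.103, 0.0]
force: [-0.5, -0.2, -0.1]
finger_gap: 0.0001
grip_force: 0.0
```

```bash
python3 -c "
from h import *
where()
"
```

```text
t 5.35 tip rack [-0.0119 -0.0844] tipz 0.0296 yaw -0.0663 tilt [0.0007 0.0229] F [-0.5 -0.2 -0.1] gap 0.0001
```

The tool lagged and tilted slightly, and it hasn't reached wall2. I'll lift clear, then square it up.

>>> drive_tool:
  increments:
    - [1,[0,0,-0.01],[0,0,0]]
    - [1,[0,0,0],[0,0,0]]

```text
time_s: 5.55
ee_pos: [0.5934, -0.0371, 0.2145]
orientation: [-3.117, 0.103, -0.004]
force: [-0.1, 0.0, 0.5]
finger_gap: -0.0001
grip_force: 0.0
```

```bash
cat >> h.py <<'E'
def fix(x,y,z,yaw=RK[2]):
    where()
    s=manip.get_state();M=Rotation.from_rotvec(s['orientation']).as_matrix()
    D=Rotation.from_euler('z',yaw).as_matrix()@np.diag([1,-1,-1.])
    c,sn=np.cos(RK[2]),np.sin(RK[2]);p=np.array([*(np.array([[c,-sn],[sn,c]])@[x,y]+RK[:2]),z])-.173*D[:,2]
    print('shift',(M.T@(p-s['ee_pos'])).round(4),'turn',Rotation.from_matrix(M.T@D).as_rotvec().round(4))
E
python3 -c "
from h import *
fix(-.011,-.056,.040)
"
```

```text
t 5.55 tip rack [-0.0107 -0.0846] tipz 0.0415 yaw -0.0664 tilt [0.0034 0.0227] F [-0.1  0.   0.5] gap -0.0001
shift [ 0.0013 -0.0325  0.0022] turn [-0.023  -0.0013  0.0468]
```

>>> drive_tool:
  increments:
    - [1,[0,0,0],[-0.023,0,0.047]]
    - [1,[0,-0.016,0],[0,0,0]]
    - [1,[0,-0.016,0],[0,0,0]]
    - [1,[0,0,0],[0,0,0]]
    - [1,[0,0,0],[0,0,0]]

```text
time_s: 6.05
ee_pos: [0.593, -0.0365, 0.2133]
orientation: [-3.117, 0.102, 0.0]
force: [0.5, 0.3, -0.4]
finger_gap: 0.0002
grip_force: 0.0
```

```bash
python3 -c "
from h import *
fix(-.011,-.056,.032)
"
```

```text
t 6.05 tip rack [-0.0116 -0.0841] tipz 0.0404 yaw -0.0655 tilt [0.0005 0.0227] F [ 0.5  0.3 -0.4] gap 0.0002
shift [ 0.0018 -0.0317  0.0091] turn [-0.0227  0.0015  0.0475]
```

```bash
python3 -c "
from h import *
s=manip.get_state()
for k in('q','dq','tau','wrist_torque'):print(k,s[k].round(3))
"
```

```text
q [-0.066  0.477 -0.168  0.927  0.023  3.141]
dq [-0.004  0.002 -0.    -0.002 -0.001  0.001]
tau [ 1.3400e-01 -6.6842e+01  2.9509e+01  1.3000e-02  1.3100e-01 -0.0000e+00]
wrist_torque [-0.042  0.031  0.003]
```

Joint 6 is at its 3.14 limit. A half turn gives the same tool shape, with q6 near 0.1, so I'll turn back by π.

>>> drive_tool:
  increments:
    - [1,[0,0,-0.01],[0,0,-0.1]]
    - [1,[0,0,0],[0,0,-0.149]]
    - [1,[0,0,0],[0,0,-0.149]]
    - [1,[0,0,0],[0,0,-0.149]]
    - [1,[0,0,0],[0,0,-0.149]]
    - [1,[0,0,0],[0,0,-0.149]]
    - [1,[0,0,0],[0,0,-0.149]]
    - [1,[0,0,0],[0,0,-0.149]]

```text
time_s: 6.85
ee_pos: [0.5929, -0.037, 0.2233]
orientation: [-2.676, -1.61, -0.019]
force: [-0.3, 0.7, -0.2]
finger_gap: -0.0002
grip_force: 0.0
```

>>> drive_tool:
  increments:
    - [1,[0,0,0],[0,0,-0.149]]
    - [1,[0,0,0],[0,0,-0.149]]
    - [1,[0,0,0],[0,0,-0.149]]
    - [1,[0,0,0],[0,0,-0.149]]
    - [1,[0,0,0],[0,0,-0.149]]
    - [1,[0,0,0],[0,0,-0.149]]
    - [1,[0,0,0],[0,0,-0.149]]
    - [1,[0,0,0],[0,0,-0.149]]

```text
time_s: 7.65
ee_pos: [0.5929, -0.037, 0.2233]
orientation: [-1.315, -2.843, -0.032]
force: [0.6, -0.2, 0.1]
finger_gap: -0.0003
grip_force: 0.0
```

>>> drive_tool:
  increments:
    - [1,[0,0,0],[0,0,-0.149]]
    - [1,[0,0,0],[0,0,-0.149]]
    - [1,[0,0,0],[0,0,-0.149]]
    - [1,[0,0,0],[0,0,-0.149]]
    - [1,[0,0,0],[0,0,-0.149]]
    - [1,[0,0,0],[0,0,0]]

```text
time_s: 8.25
ee_pos: [0.593, -0.037, 0.2233]
orientation: [-0.197, -3.134, -0.036]
force: [0.3, -0.7, 0.3]
finger_gap: -0.0002
grip_force: 0.0
```

```bash
python3 -c "
from h import *
fix(-.011,-.056,.040,RK[2]+np.pi)
print(manip.get_state()['q'])
"
```

```text
t 8.25 tip rack [-0.0116 -0.0846] tipz 0.0504 yaw 3.0162 tilt [0.0005 0.0226] F [ 0.3 -0.7  0.3] gap -0.0002
shift [0.0001 0.0323 0.0111] turn [ 0.0225 -0.0022 -0.0123]
[-0.06739179  0.46734108 -0.15493585  0.94956318  0.02263092  0.05797458]
```

>>> drive_tool:
  increments:
    - [1,[0,0,0],[0.022,-0.002,-0.012]]
    - [1,[0,0.016,0.006],[0,0,0]]
    - [1,[0,0.016,0.006],[0,0,0]]
    - [1,[0,0,0],[0,0,0]]
    - [1,[0,0,0],[0,0,0]]

```text
time_s: 8.75
ee_pos: [0.5966, -0.0042, 0.2109]
orientation: [-0.18, -3.135, -0.001]
force: [-0.6, -0.7, -0.1]
finger_gap: -0.0001
grip_force: 0.0
```

```bash
python3 -c "
from h import *
fix(-.011,-.056,.0297,RK[2]+np.pi)
"
```

```text
t 8.75 tip rack [-0.0115 -0.0554] tipz 0.0379 yaw 3.0267 tilt [-0.001   0.0006] F [-0.6 -0.7 -0.1] gap -0.0001
shift [-0.0004 -0.0005  0.0082] turn [ 0.0004 -0.001  -0.0018]
```

>>> drive_tool:
  increments:
    - [1,[0,0,0.005],[0,0,0]]
    - [1,[0,0,0.002],[0,0,0]]
    - [1,[0,0,0.001],[0,0,0]]
    - [1,[0,0,0.0006],[0,0,0]]
    - [1,[0,0,0],[0,0,0]]
    - [1,[0,0,0],[0,0,0]]

```text
time_s: 9.35
ee_pos: [0.5964, -0.0055, 0.2035]
orientation: [0.183, 3.136, 0.001]
force: [-3.4, 1.6, 7.8]
finger_gap: -0.0001
grip_force: 3.8
```

```bash
python3 -c "
from h import *
where()
"
```

```text
t 9.35 tip rack [-0.0113 -0.0567] tipz 0.0305 yaw 3.0252 tilt [0.0001 0.0009] F [-3.4  1.6  7.8] gap -0.0001
```

All three walls are touched in order. Next: lift, and go beside the carrier on its -y side.

>>> drive_tool:
  increments:
    - [1,[0,0,-0.02],[0,0,0]]
    - [1,[0,0,-0.02],[0,0,0]]
    - [1,[0.024,-0.016,0],[0,0,0]]
    - [1,[0.024,-0.016,0],[0,0,0]]
    - [1,[0.024,-0.016,0],[0,0,0]]
    - [1,[0,0,0],[0,0,0]]
    - [1,[0,0,0],[0,0,0]]

```text
time_s: 10.05
ee_pos: [0.5196, -0.0451, 0.2432]
orientation: [0.184, 3.135, 0.001]
force: [0.7, -0.1, 0.5]
finger_gap: -0.0004
grip_force: 0.0
```

```bash
python3 -c "
from h import *
fix(-.083,-.104,.008,RK[2]+np.pi)
import cv2
cv2.imwrite('pics/s2.png',cv2.resize(manip.read_camera('scene')[110:290,190:430,::-1],None,fx=3.3,fy=3.3))
"
```

```text
t 10.05 tip rack [-0.0831 -0.1047] tipz 0.0702 yaw 3.0246 tilt [0.0009 0.0007] F [ 0.7 -0.1  0.5] gap -0.0004
shift [-0.0001  0.0008  0.0622] turn [ 0.0008  0.0008 -0.0039]
```

View pics/s2.png

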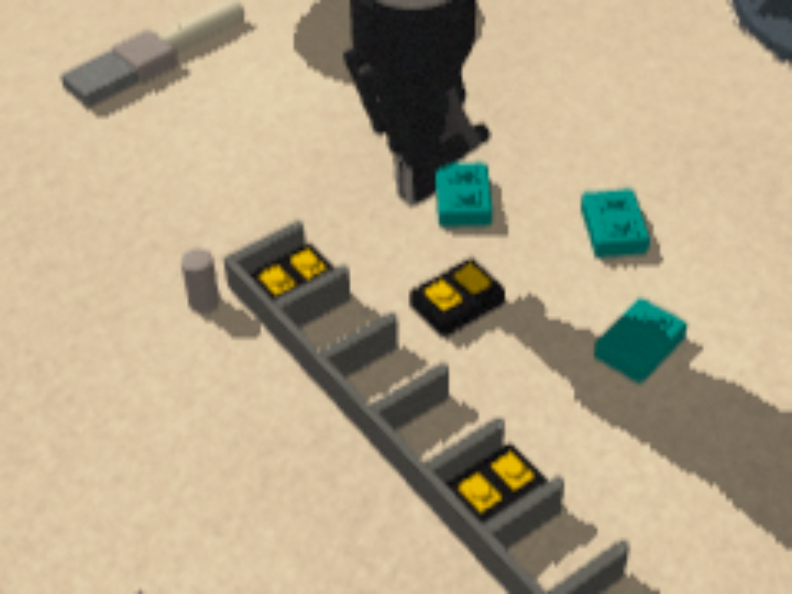

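The tip is at crop (412,200), and the turquoise piece is next to it at (463,195) and seems to be drawn in front of the gripper. I'll compute its clearance before descending.

```bash
python3 -c "
from h import *
for u,v in[(590,450),(672,518),(625,570),(548,503)]: print(to_rack(ray('top',crop(u,v),.018)).round(3))
s=manip.get_state();p=s['ee_pos']-[0,0,.173]
q=proj('scene',p);print('tip scene crop',(q-[190,110])*3.3)
for u,v in[(437,170),(487,165),(490,220),(443,225)]: print('scene',to_rack(ray('scene',(190+u/3.3,110+v/3.3),.012)).round(3))
"
```

```text
[-0.122 -0.124]
[-0.153 -0.17 ]
[-0.183 -0.148]
[-0.152 -0.104]
tip scene crop [412.92249019 195.27625293]
scene [-0.152 -0.167]
scene [-0.186 -0.148]
scene [-0.149 -0.1  ]
scene [-0.119 -0.117]
```

Turquoise's nearest corner is at rack x -122 mm and the finger edge at about -95 mm, so it's clear. Descend and push sideways.

>>> drive_tool:
  increments:
    - [1,[0,0,0.025],[0,0,-0.004]]
    - [1,[0,0,0.025],[0,0,0]]
    - [1,[0,0,0.011],[0,0,0]]
    - [1,[0,0.005,0],[0,0,0]]
    - [1,[0,0.005,0],[0,0,0]]
    - [1,[0,0.005,0],[0,0,0]]
    - [1,[0,0,0],[0,0,0]]

```text
time_s: 10.8
ee_pos: [0.5219, -0.0289, 0.1827]
orientation: [0.174, 3.135, 0.001]
force: [-0.7, 0.6, -0.1]
finger_gap: 0.0001
grip_force: 0.0
```

>>> drive_tool:
  increments:
    - [1,[0,0.005,0],[0,0,0]]
    - [1,[0,0.005,0],[0,0,0]]
    - [1,[0,0.005,0],[0,0,0]]
    - [1,[0,0.003,0],[0,0,0]]
    - [1,[0,0,0],[0,0,0]]
    - [1,[0,0,0],[0,0,0]]

```text
time_s: 11.4
ee_pos: [0.5235, -0.0116, 0.1821]
orientation: [0.175, 3.136, 0.001]
force: [0.4, -2.6, 3.5]
finger_gap: 0.0
grip_force: 1.6
```

```bash
python3 -c "
from h import *
where()
import cv2
a=manip.read_camera('top')[155:265,230:380,::-1]
cv2.imwrite('pics/t3.png',cv2.resize(a,None,fx=5.3333,fy=5.3333,interpolation=cv2.INTER_CUBIC))
cv2.imwrite('pics/s3.png',cv2.resize(manip.read_camera('scene')[150:260,250:400,::-1],None,fx=5.3333,fy=5.3333,interpolation=cv2.INTER_CUBIC))
"
```

```text
t 11.4 tip rack [-0.083 -0.071] tipz 0.0091 yaw 3.03 tilt [0.0007 0.0006] F [ 0.4 -2.6  3.5] gap 0.0
```

View pics/s3.png

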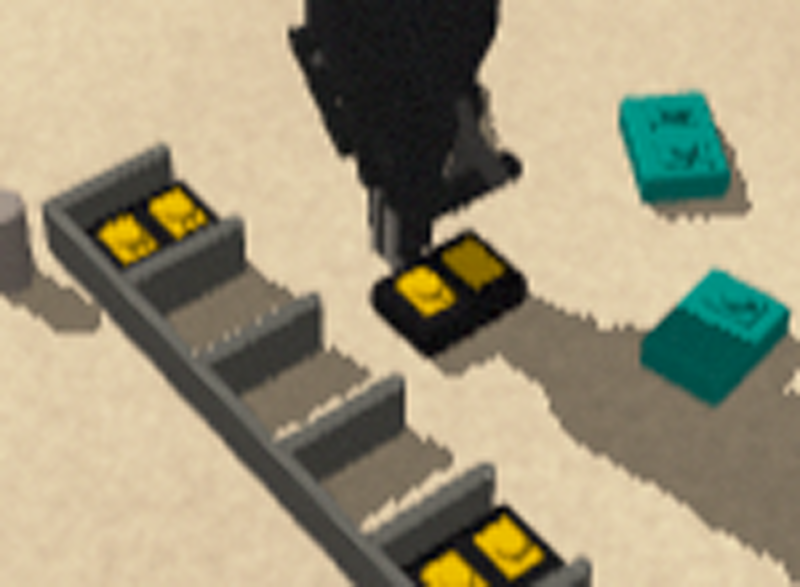

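The carrier has moved along with the finger, with its top face at about crop (375,290), (430,330), (525,272), (470,232). I'll measure it.

```bash
cat >> h.py <<'E'
def carr(px):
    L=np.array([(28,-20),(28,20),(-28,20),(-28,-20)])/1e3
    P=np.array([to_rack(ray('scene',(u/5.3333-.41+250,v/5.3333-.41+150),.018)) for u,v in px]);print(P.round(4).tolist())
    print('carrier in rack',fit(P,L))
E
python3 -c "
from h import *
carr([(375,290),(430,330),(525,272),(470,232)])
# walls check: nose tops wall1, wall2, wall3
for u,v in[(241,222),(317,297),(402,380)]: print(to_rack(ray('scene',(u/5.3333-.41+250,v/5.3333-.41+150),.03)).round(4))
"
```

```text
[[-0.0555, -0.0518], [-0.0597, -0.02], [-0.1121, -0.0211], [-0.1087, -0.0537]]
carrier in rack (array([-0.0840137 , -0.03663373,  0.05583273]), np.float64(0.00494155337421693))
[-0.0276 -0.109 ]
[-0.0274 -0.0545]
[-0.0276  0.0021]
```

View pics/t3.png

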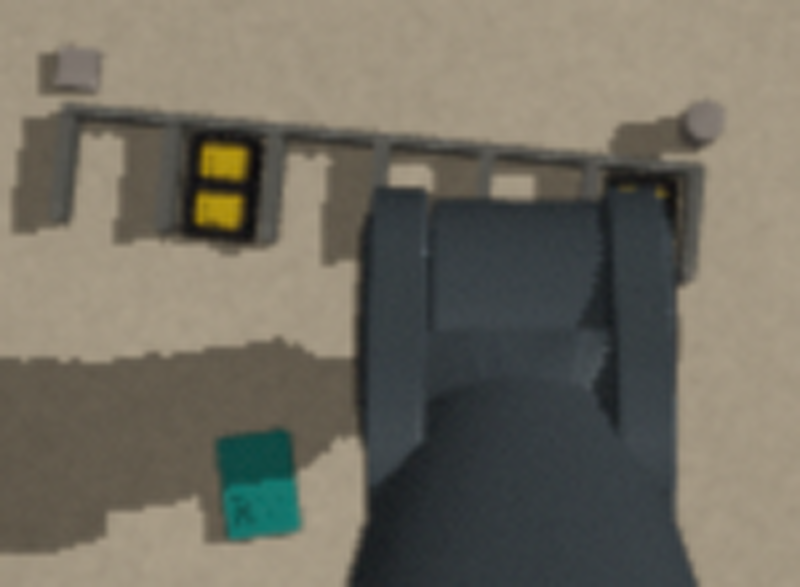

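The arm hides the carrier in the top view, so I'll push 7 mm more, back off, and measure the yellow formers numerically in the scene view. The stored carriers will serve as reference.

>>> drive_tool:
  increments:
    - [1,[0,0.004,0],[0,0,0]]
    - [1,[0,0.003,0],[0,0,0]]
    - [1,[0,0,0],[0,0,0]]
    - [1,[0,0,0],[0,0,0]]
    - [1,[0,-0.01,0],[0,0,0]]
    - [1,[0,-0.01,-0.01],[0,0,0]]
    - [1,[0,0,-0.03],[0,0,0]]
    - [1,[0,0,0],[0,0,0]]

```text
time_s: 12.3
ee_pos: [0.5228, -0.0258, 0.225]
orientation: [0.177, 3.132, 0.002]
force: [-0.2, -0.7, 1.0]
finger_gap: -0.0
grip_force: 0.0
```

```bash
cat >> h.py <<'E'
import cv2
def yellow(file):
    im=manip.read_camera('scene');cv2.imwrite(file,cv2.resize(im[150:260,250:400,::-1],None,fx=5.3333,fy=5.3333,interpolation=cv2.INTER_CUBIC))
    h=cv2.cvtColor(im,cv2.COLOR_RGB2HSV);m=cv2.inRange(h,(20,200,60),(32,255,255));m[:,:255]=0;m[:165]=0;m[275:]=0;m[:,370:]=0
    n,_,st,ce=cv2.connectedComponentsWithStats(m)
    for i in range(1,n):
        if st[i,4]>15: print(st[i,4],ce[i].round(1),to_rack(ray('scene',ce[i],.022)).round(4))
E
python3 -c "
from h import *
where();yellow('pics/s4.png')"
```

```text
t 12.3 tip rack [-0.0815 -0.0851] tipz 0.052 yaw 3.0288 tilt [0.0042 0.0008] F [-0.2 -0.7  1. ] gap -0.0
65 [282.7 189.3] [-0.0132 -0.1378]
70 [273.4 194.2] [ 0.0124 -0.1377]
65 [340.3 200.7] [-0.0956 -0.0286]
75 [331.5 205.7] [-0.0705 -0.0289]
95 [344.8 252.2] [-0.0126  0.0858]
102 [334.9 258.8] [0.0131 0.0859]
```

The carrier is within about 2 mm of the gap centre and its yaw is close to 0. Go behind it.

>>> drive_tool:
  increments:
    - [1,[0.02,0.018,0],[0,0,0]]
    - [1,[0.02,0.018,0],[0,0,0]]
    - [1,[0.016,0.02,0],[0,0,0]]
    - [1,[0,0,0],[0,0,0]]
    - [1,[0,0,0],[0,0,0]]

```text
time_s: 12.85
ee_pos: [0.4722, 0.0371, 0.2217]
orientation: [-0.174, -3.136, -0.001]
force: [0.3, -0.4, -0.2]
finger_gap: 0.0
grip_force: 0.0
```

```bash
python3 -c "
from h import *
fix(-.137,-.029,.009,RK[2]+np.pi)
for u,v in [(308,263),(320,272),(298,272),(308,282)]: print(to_rack(ray('top',(u,v),.018)).round(3))"
```

```text
t 12.85 tip rack [-0.1396 -0.0284] tipz 0.0487 yaw 3.0309 tilt [-0.0003  0.0005] F [ 0.3 -0.4 -0.2] gap 0.0
shift [-0.0026 -0.0005  0.0397] turn [ 0.0005 -0.0004  0.0024]
[-0.197 -0.04 ]
[-0.219 -0.076]
[-0.225 -0.014]
[-0.25  -0.045]
```

>>> drive_tool:
  increments:
    - [1,[0,0,0.02],[0,0,0]]
    - [1,[0,0,0.02],[0,0,0]]
    - [1,[-0.008,0,0],[0,0,0]]
    - [1,[-0.008,0,0],[0,0,0]]
    - [1,[-0.008,0,0],[0,0,0]]
    - [1,[-0.008,0,0],[0,0,0]]
    - [1,[-0.008,0,0],[0,0,0]]
    - [1,[0,0,0],[0,0,0]]

```text
time_s: 13.65
ee_pos: [0.5137, 0.0326, 0.1823]
orientation: [0.176, 3.135, 0.001]
force: [0.1, 0.3, 0.8]
finger_gap: 0.0002
grip_force: 0.0
```

```bash
python3 -c "
from h import *
fix(-.085,-.029,.009,RK[2]+np.pi);yellow('pics/s5.png')"
```

```text
t 13.65 tip rack [-0.0975 -0.0281] tipz 0.0093 yaw 3.0297 tilt [0.0018 0.0008] F [0.1 0.3 0.8] gap 0.0002
shift [-0.0128 -0.0007  0.0003] turn [0.001  0.0017 0.0012]
65 [282.8 189.3] [-0.0133 -0.1376]
69 [273.5 194.3] [ 0.0123 -0.1374]
75 [331.3 206.2] [-0.0692 -0.0281]
77 [322.2 211.3] [-0.044  -0.0285]
96 [344.8 252.2] [-0.0125  0.0857]
100 [335.  258.7] [0.013  0.0859]
```

View pics/s5.png

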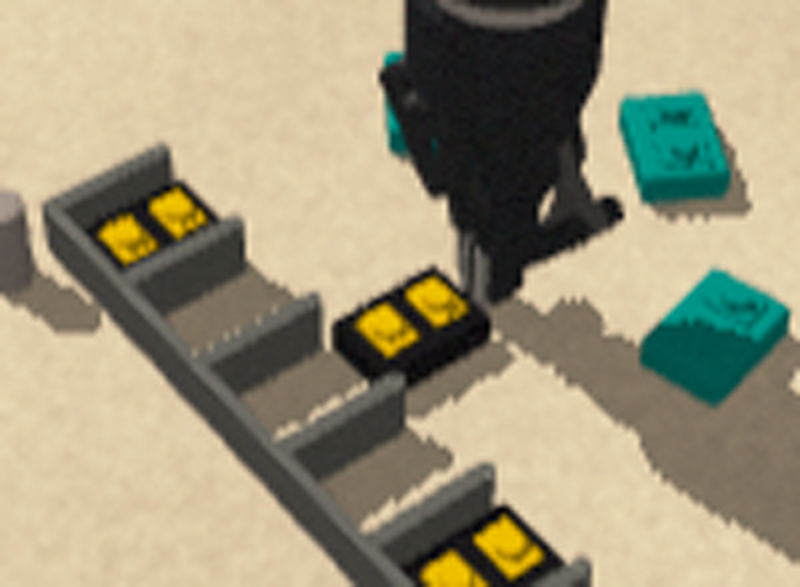

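The carrier is straight and entering the third gap, between the noses at crop (317,297) and (402,380). Keep pushing.

>>> drive_tool:
  increments:
    - [1,[-0.007,0,0],[0,0,0.001]]
    - [1,[-0.007,0,0],[0,0,0]]
    - [1,[-0.007,0,0],[0,0,0]]
    - [1,[-0.007,0,0],[0,0,0]]
    - [1,[-0.007,0,0],[0,0,0]]
    - [1,[-0.007,0,0],[0,0,0]]
    - [1,[-0.006,0,0],[0,0,0]]
    - [1,[0,0,0],[0,0,0]]

```text
time_s: 14.5
ee_pos: [0.5609, 0.0272, 0.1818]
orientation: [0.177, 3.136, 0.001]
force: [-0.4, 0.1, 0.2]
finger_gap: -0.0
grip_force: 0.0
```

```bash
python3 -c "
from h import *
where();yellow('pics/s6.png')"
```

```text
t 14.5 tip rack [-0.0502 -0.0282] tipz 0.0088 yaw 3.0287 tilt [0.0009 0.0007] F [-0.4  0.1  0.2] gap -0.0
63 [282.8 189.2] [-0.0135 -0.1379]
70 [273.4 194.3] [ 0.0124 -0.1375]
78 [314.5 215.6] [-0.023  -0.0288]
83 [304.7 221.4] [ 0.0036 -0.0285]
96 [344.8 252.2] [-0.0125  0.0857]
99 [334.9 258.7] [0.0129 0.0858]
```

>>> drive_tool:
  increments:
    - [1,[-0.003,0,0],[0,0,0]]
    - [1,[-0.003,0,0],[0,0,0]]
    - [1,[-0.002,0,0],[0,0,0]]
    - [1,[-0.001,0,0],[0,0,0]]
    - [1,[-0.001,0,0],[0,0,0]]
    - [1,[0,0,0],[0,0,0]]
    - [1,[0,0,0],[0,0,0]]

```text
time_s: 15.25
ee_pos: [0.5698, 0.0262, 0.1819]
orientation: [0.177, 3.137, 0.001]
force: [0.2, -0.3, 0.4]
finger_gap: -0.0001
grip_force: 0.1
```

```bash
python3 -c "
from h import *
where();yellow('pics/s7.png')"
```

```text
t 15.25 tip rack [-0.0413 -0.0282] tipz 0.0089 yaw 3.0288 tilt [0.0001 0.0006] F [ 0.2 -0.3  0.4] gap -0.0001
64 [282.8 189.3] [-0.0135 -0.1377]
69 [273.3 194.2] [ 0.0125 -0.1377]
80 [311.4 217.6] [-0.0142 -0.0283]
84 [301.7 223.1] [ 0.0115 -0.0286]
97 [344.8 252.3] [-0.0125  0.0858]
99 [334.9 258.7] [0.0129 0.0857]
```

Just short of home (about 1 mm). Press until the back wall pushes back.

>>> drive_tool:
  increments:
    - [1,[-0.001,0,0],[0,0,0]]
    - [1,[-0.001,0,0],[0,0,0]]
    - [1,[-0.0005,0,0],[0,0,0]]
    - [1,[0,0,0],[0,0,0]]
    - [1,[0,0,0],[0,0,0]]

```text
time_s: 15.8
ee_pos: [0.5723, 0.0259, 0.1818]
orientation: [-0.177, -3.137, -0.001]
force: [-1.7, -0.0, 0.4]
finger_gap: 0.0001
grip_force: 0.3
```

```bash
python3 -c "
from h import *
where();yellow('pics/s8.png')"
```

```text
t 15.8 tip rack [-0.0388 -0.0283] tipz 0.0088 yaw 3.0288 tilt [0.     0.0007] F [-1.7 -0.   0.4] gap 0.0001
64 [282.8 189.3] [-0.0135 -0.1377]
68 [273.4 194.2] [ 0.0124 -0.1376]
79 [310.3 218.3] [-0.0112 -0.0283]
80 [300.7 223.8] [ 0.0142 -0.0283]
98 [344.9 252.3] [-0.0125  0.086 ]
103 [335.  258.8] [0.0131 0.086 ]
```

>>> drive_tool:
  increments:
    - [1,[-0.0007,0,0],[0,0,0]]
    - [1,[-0.0007,0,0],[0,0,0]]
    - [1,[0,0,0],[0,0,0]]
    - [1,[0,0,0],[0,0,0]]

```text
time_s: 16.25
ee_pos: [0.5732, 0.0258, 0.1817]
orientation: [-0.177, -3.135, -0.001]
force: [-4.6, 0.6, 3.5]
finger_gap: -0.0001
grip_force: 2.6
```

```bash
python3 -c "
from h import *
where()"
```

```text
t 16.25 tip rack [-0.0381 -0.0282] tipz 0.0087 yaw 3.0289 tilt [-0.0012  0.0008] F [-4.6  0.6  3.5] gap -0.0001
```

>>> drive_tool:
  increments:
    - [1,[-0.001,0,0],[0,0,0]]
    - [1,[0,0,0],[0,0,0]]
    - [1,[0,0,0],[0,0,0]]

```text
time_s: 16.55
ee_pos: [0.5735, 0.0258, 0.1817]
orientation: [-0.177, -3.134, -0.001]
force: [-9.1, 1.1, 6.4]
finger_gap: -0.0
grip_force: 4.3
```

```bash
python3 -c "
from h import *
where();yellow('pics/s9.png')"
```

```text
t 16.55 tip rack [-0.0381 -0.0283] tipz 0.0087 yaw 3.0291 tilt [-0.0028  0.001 ] F [-9.1  1.1  6.4] gap -0.0
65 [282.6 189.4] [-0.013  -0.1377]
70 [273.4 194.3] [ 0.0124 -0.1375]
77 [310.2 218.2] [-0.0113 -0.0286]
82 [300.6 223.9] [ 0.0145 -0.0282]
97 [344.8 252.2] [-0.0126  0.0858]
97 [334.9 258.6] [0.0129 0.0855]
```

The force rises to 9 N with no further motion, so the carrier is home. Back off, lift, and take a final look.

>>> drive_tool:
  increments:
    - [1,[0.01,0,0],[0,0,0]]
    - [1,[0.02,0,0],[0,0,0]]
    - [1,[0.01,0,-0.03],[0,0,0]]
    - [1,[0.02,0,-0.04],[0,0,0]]
    - [1,[0.02,0,-0.04],[0,0,0]]
    - [1,[0.02,0,-0.04],[0,0,0]]
    - [1,[0,0,0],[0,0,0]]
    - [1,[0,0,0],[0,0,0]]

```text
time_s: 17.4
ee_pos: [0.4755, 0.0369, 0.3329]
orientation: [0.177, 3.133, 0.002]
force: [0.3, -0.2, 0.3]
finger_gap: -0.0003
grip_force: 0.0
```

```bash
python3 -c "
from h import *
where();yellow('pics/s10.png')
cv2.imwrite('pics/s11.png',manip.read_camera('scene')[:,:,::-1])"
```

```text
t 17.4 tip rack [-0.1356 -0.0282] tipz 0.1599 yaw 3.029 tilt [0.004  0.0008] F [ 0.3 -0.2  0.3] gap -0.0003
66 [282.7 189.4] [-0.0132 -0.1376]
69 [273.3 194.2] [ 0.0125 -0.1377]
79 [310.3 218.3] [-0.0112 -0.0283]
80 [300.6 223.8] [ 0.0143 -0.0284]
97 [344.8 252.3] [-0.0125  0.0858]
98 [334.9 258.6] [0.0129 0.0856]
```

View pics/s11.png

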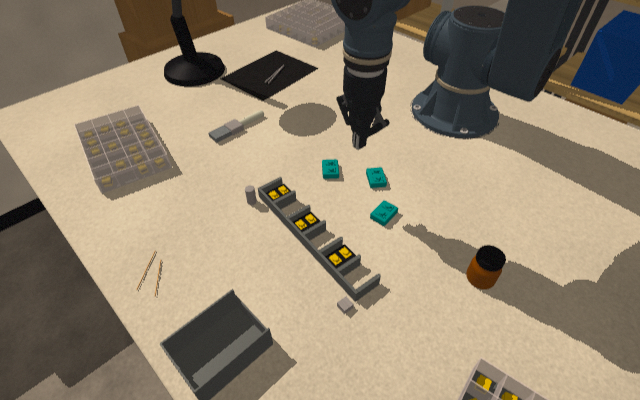

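The carrier sits home in the third gap from the post, at (305,221). The stored carriers, jar and brush haven't moved, and the arm is clear. Handing in.

```bash
python3 -c "
from bench import manip
print(manip.finish_job())"
```

```text
the job is handed in; nothing more can be done
None
```

The job is handed in: I touched wall0, wall1 and wall2 in turn, lifting the fingertip a few millimetres between them, then slid the black carrier fully home into the third gap from the post end; nothing else was moved.

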